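# Unlock the push shoe from its keeper hook and feed a block through the guarded brush

### The arm

A 7-joint arm with a two-finger parallel gripper is mounted at the origin on a cart in front of the work surface, level with it; the furniture and walls round the work are solid. World frame = base frame: x ahead of the robot, y to its left, z up, the work surface at z = 0. Lengths are in m, angles in rad, forces in N, time in s.
With the tool pointing down it reaches from about 0.35 to 0.9 m from the base axis. Payload 8.1 kg.
Tool frame: the origin (TCP) lies between the finger pads; the fingertips stand ahead of it and the grasp point (between the pads) is the TCP (arm.nose_length is the z of the fingertips in the tool frame, in m); z points along the fingers, y is the line along which they close (so a half turn about z gives the same grasp; the last joint's range is limited). The gripper opens to 92 mm and grips with 3 to 60 N. Pads are 19 mm wide; open, the fingers measure 130 mm over their backs; the gripper's body (75 mm by 190 mm) begins 47 mm behind the grasp point.
Start: joints at [1.209, 0.434, 0.025, 1.573, -0.012, 1.134, -0.075], TCP at [0.16, -0.604, 0.246] pointing down, gripper open.
Joint ranges: [-2.62, 2.62], [-0.44, 2.09], [-1.27, 1.32], [0.08, 2.57], [-1.32, 4.46], [0.12, 2], [-2.74, 2.74]. Speed limits (rad/s): [2.22, 2.22, 3.01, 3.01, 3.14, 3.14, 3.14].

### API

Orientations are given as a rotation vector (axis times angle).
In Python, from cell import sensors, optics, arm gives the robot as it stands.
- The arm moves only by the tool arm_command, never from a script. Its argument "deltas" is one flat list of numbers, 7 for each row, row after row: the turn, a rotation vector about the world's x, y, z as a fraction of full scale, then the shift along the world's x, y, z as a fraction of full scale, then the finger opening in mm, from 0 to 91.8. In form: [wx, wy, wz, dx, dy, dz, fingers, wx, wy, wz, dx, dy, dz, fingers, ...]. A call has 1 to 20 rows; each row is the pose to reach, as a shift and turn from the pose commanded when the call began; what a row does not reach only later rows make up. Full scale, the value 1, is 1 m for a shift and 90 degrees for a turn. A row lasts 1/10 s, in which the tool goes at most 50 mm and 8.59 degrees, less where a joint would pass 70% of its speed; a pose out of reach is approached as far as the arm can. A call with a number of a shift or a turn outside -1 to 1 is refused whole. A call with a gripper value outside its range is refused whole. The fingers move at their own pace and stop on an object; "force" is the grip in N (left out, the last holds). Time passes only in rows, so rows that repeat a pose let the fingers close. It gives the time, the measured TCP pose, the force, the opening and the grip force at its end, in the units of the state.
- sensors.observe(): the state, without advancing time (a new reading comes with each control period).
- optics.get_image(name): name is "scene" or "side" or "wrist"; returns the picture (420x560x3 uint8, blue, green, red); there is no depth.
- optics.calibration(name): a dict with "camera_matrix" (3x3 intrinsics, pixels), "D" ([k1, k2, p1, p2, k3] as OpenCV has them; the pictures are not rectified), "rvec" (rotation vector, rad) and "tvec" (3), from world to camera coordinates, as OpenCV has them. Camera axes: x right, y down, z forward; pixel columns grow to the right and rows downward; lengths in m; the calibration is good to about 2 mm. A picture is of the moment at which its call begins: read the wrist's pose just before it. calibration takes no time and is no camera call; for the wrist camera it gives the pose at the moment of the call.
- arm.sign_off(): hands the job in; it is judged then, once.
The state is a dict: "clock": time; "joints": joint angles; "dq": joint speeds; "joint_efforts": joint torques, N m; "position": TCP position; "ee_rot": TCP orientation; "force": force on the tool from outside, world axes, zero at the start; "ft_torque": the same for the moment, N m; "width": opening from 0.0 (shut) to 1.0 (fully open); "gripper_force": force on a finger pad.
Only numpy, scipy, OpenCV 4.12 (cv2) and the standard library are available. Lean on these libraries where they do the work, as an engineer would, in place of code of your own. Each camera call takes 0.05 s, during which the arm holds its last target. There are 200 camera calls.

### The job

Press the hook stand's red-tabbed sprung keeper back until it clicks and stays open, then lift the orange push shoe off the hook. With the nose of the push shoe behind it, push the aluminium block right through under the yellow guard until the whole block has come out on the far side, never touching the block with the robot itself. Then draw the push shoe back out from under the guard and leave it standing upright by itself on the infeed bed between the fences, without knocking the loose things nearby.

Things in the scene. Friction and masses are not known exactly. Their poses are not given: they have to be found in the camera images.
- hook_stand: Fixed stand, base 100 x 120 mm. Origin on the table, directly below the middle of the hung shoe's cross pin. Two 8 mm steel prongs, at local x = +-22 mm, tips up to 90 mm high, point to local +y from a grey post whose face is at y = -46 mm. The shoe's pin lies across them along local x. The 36 mm gap between the prongs lets the shoe rise straight up.
- hook_seat (a point): Where the middle of the shoe's cross pin hangs in the prongs: 80 mm above the stand's origin, same axes. With the keeper open, 100 mm of straight lift takes the whole shoe clear of the stand.
- keeper (a joint): Keeper slide, m. 0 = shut: two flat arms (94 to 100 mm above the table) over the pin block lifting. Grows as the tab is pushed to the stand's local -y; 0.030 = fully open, arms 9 mm clear of the pin. Sprung over centre: resists with about 4.5 N at first, falling to nothing at 15 mm; past that it snaps fully open and stays.
- keeper_tab (a point): Point on the front face (looking to the stand's local +y) of the red thumb tab, 12 mm below its top. Tab 26 mm wide (x), 8 mm thick, 94 to 128 mm above the table. Shut, this face is at stand-local x = +44 mm, y = -51 mm. Push it along the stand's local -y, at the tab's height. Axes as the stand's.
- shoe_grip (a point): Grip point on the centre line of the push shoe's upright orange handle, 108 mm above its underside, 22 mm below its top. Handle 16 mm (x) by 24 mm (y): grip across the 16 mm. Cross pin 8 mm thick, 60 mm long along x, 60 mm above the underside. Hung, its axes match the stand's (nose the way the prongs point) and its underside is 20 mm above the table. 0.15 kg; stands by itself.
- shoe_nose (a point): Middle of the push shoe's nose end, 72 mm ahead (local +y) of the handle's centre line, 6 mm above the underside. Foot along local y: nose part 18 mm wide, 12 mm high; heel 40 mm behind the centre line, 20 mm wide, 14 mm high. Pressed hard on the bed the shoe can pitch in the grip, above all when drawn back: raise it a few mm first.
- brush_unit: Fixed brush unit. Origin on the table below the guard's centre; feed direction is local +y. Bed 80 mm wide, local y -190 to +115 mm, top 20 mm above the table. Fences: inner faces 34 mm apart about x = 0, tops 32 mm above the table, y = -190 to +108 mm. End stop at y = +108 mm.
- guard_center (a point): Centre of the guard at bed height, axes as the brush unit's. The yellow guard covers local y -18 to +18 mm; its opening is 34 mm wide and 26 mm high above the bed, its top 70 mm above the table. Motor on the local +x side, out to 98 mm, 73 mm high.
- block_center (a point): Centre of the loose aluminium block, 22 mm (local x) by 70 mm (local y) by 18 mm high, 0.11 kg, lying on the infeed bed between the fences with its long side along the feed. Axes: local y along its length, z up.
- copper_foil: Bystander: roll of copper foil, 61 mm across, 7 mm high, origin at the centre of its underside.
- tin: Bystander: tin of nails, 61 mm across, 22 mm high, origin at the centre of its underside.
- spool: Bystander: solder spool, 62 x 92 x 40 mm high, origin at the centre of its underside.
Not all that is in view belongs to the job. What is shaped like the part that bears block_center but blue is not meant.

How it is judged:
By the outcome, as a careful person would: the job done as asked, in the order asked, and still so for the second after the job is handed in, with the robot touching nothing.
It also fails if it takes over 54 s, if anything falls off the work surface, if the arm or the gripper's body presses on something with over 40 N, if the wrist force passes 120 N, or if a joint passes its speed limit or range.

## Working session

There is one attempt and no reset: what is moved stays moved. The work goes in short steps, Python scripts to look and compute and a tool call to move; the robot and the scene stay as the last step left them, time stands still between calls to the robot, and variables do not carry over. Pictures are saved under pics/ and viewed, at most 13 in all, crops included, and the job is handed in when it is done.

Besides the shell and the picture viewer there is one more tool, called after "Call:" as name(argument=value, ...), one argument or row to a line, values as JSON. arm_command: Moves the arm, as the interface text tells. Its arguments: {"type":"object","properties":{"deltas":{"type":"array","items":{"type":"number"}},"force":{"type":"number"}},"required":["deltas"]}

```bash
mkdir -p pics; ls; python3 - <<'E'
from cell import sensors, optics, arm
import cv2
print(sensors.observe(), arm.nose_length)
for n in("scene","side"):
    cv2.imwrite(f"pics/{n}0.png",optics.get_image(n)); c=optics.calibration(n); print(n,c)
E
```

```text
pics
{'clock': 0.0, 'joints': array([ 1.20943309,  0.43523358,  0.02497629,  1.57405618, -0.01160043,
        1.13397168, -0.07508233]), 'dq': array([-0.00119164, -0.00027693, -0.00084693,  0.00184814,  0.00046633,
        0.00202963, -0.00037918]), 'joint_efforts': array([ 2.33584979e-04, -6.67848372e+01,  9.85214263e-01, -3.14454854e+01,
       -6.04906166e-02,  4.28392121e-02,  1.64298222e-04]), 'position': array([ 0.15976033, -0.60376868,  0.24495422]), 'ee_rot': array([-3.11387178e+00, -4.05054005e-01,  5.25660690e-04]), 'force': array([-0.48353761,  0.50836377,  0.58267276]), 'ft_torque': array([ 0.02957771, -0.01148013,  0.03045571]), 'gripper_force': 0.0, 'width': 0.9982274159571228} 0.019
scene {'camera_matrix': array([[458.3825    ,   0.        , 279.22698093],
       [  0.        , 458.3825    , 208.87326987],
       [  0.        ,   0.        ,   1.        ]]), 'D': array([-0.07299668,  0.        ,  0.        ,  0.        ,  0.        ]), 'rvec': array([ 0.99201604, -2.50453974,  0.96218179]), 'tvec': array([0.3531909 , 0.31925336, 0.75185017])}
side {'camera_matrix': array([[421.64667688,   0.        , 272.09391177],
       [  0.        , 421.64667688, 203.0757227 ],
       [  0.        ,   0.        ,   1.        ]]), 'D': array([0.0047258, 0.       , 0.       , 0.       , 0.       ]), 'rvec': array([ 2.16894379, -0.19060126,  0.10271254]), 'tvec': array([-0.48267931,  0.12933356,  0.83096213])}
```

View pics/scene0.png

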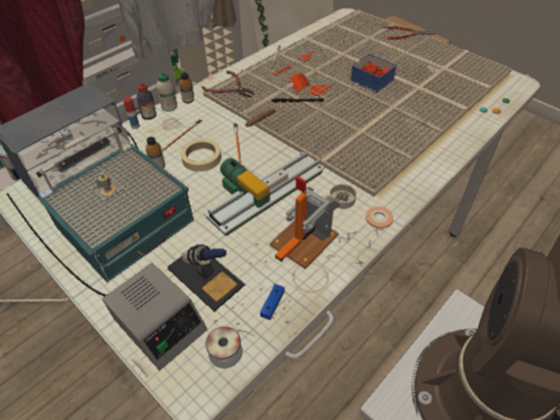

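View pics/side0.png

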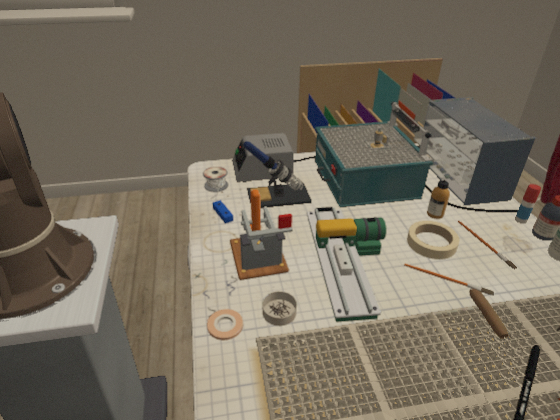

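The scene picture shows the stand (~305,235), the brush unit from (212,222) to (320,160) with its guard at (252,188), and the blue decoy at (272,300). In the side picture the stand is at (260,240), the guard at (337,230), and the block on the infeed at (342,258). I'll enlarge both.

```bash
python3 - <<'E'
import cv2
a=cv2.imread("pics/scene0.png")[140:280,195:355]; b=cv2.imread("pics/side0.png")[180:325,220:400]
cv2.imwrite("pics/c1.png",cv2.resize(a,None,fx=4.2,fy=4.2,interpolation=cv2.INTER_CUBIC))
cv2.imwrite("pics/c2.png",cv2.resize(b,None,fx=4,fy=4,interpolation=cv2.INTER_CUBIC))
E
```

```text
(no output)
```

View pics/c1.png

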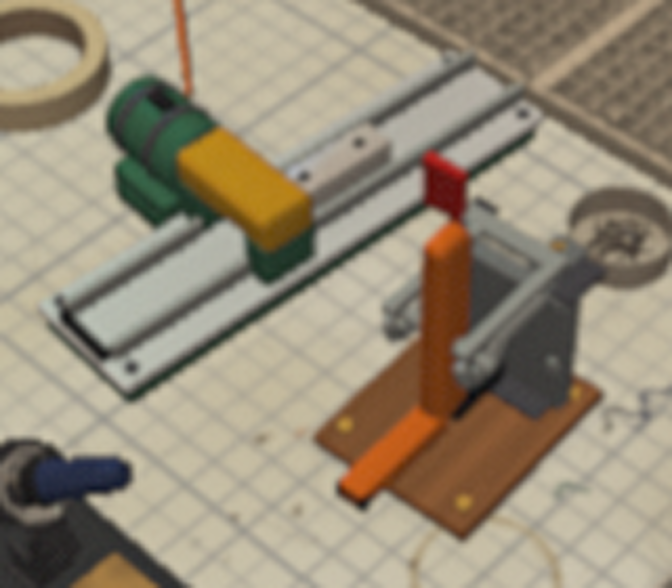

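View pics/c2.png

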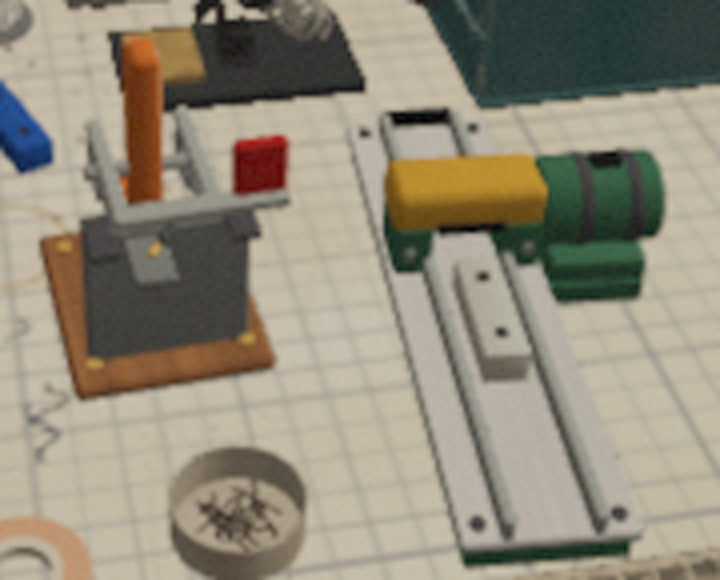

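The crops show clear corners. In c1 the base corners are at (316,437), (463,537) and (602,395), the bed corners at (40,312), (130,385) and (540,118), and the handle top at (448,232). In c2 the base corners are at (41,240), (82,397) and (273,358), the bed corners at (350,128), (463,545) and (640,530), the red tab at (235–287,136–195), and the block top from (458,258) to (530,362).

```bash
cat > h.py <<'E'
import numpy as np, cv2
from cell import sensors, optics, arm
def ray(c,p):
    u=cv2.undistortPoints(np.array([[p]],float),c["camera_matrix"],c["D"])[0,0]
    R=cv2.Rodrigues(c["rvec"])[0]; d=R.T@np.r_[u,1]; return -R.T@c["tvec"], d/np.linalg.norm(d)
def plane(c,p,z):
    o,d=ray(c,p); return o+d*(z-o[2])/d[2]
def tri(c1,p1,c2,p2):
    A=[];b=[];r=[ray(c1,p1),ray(c2,p2)]
    M=[np.eye(3)-np.outer(d,d) for o,d in r]
    x=np.linalg.solve(sum(M),sum(m@o for m,(o,d) in zip(M,r)))
    return x, max(np.linalg.norm(m@(x-o)) for m,(o,d) in zip(M,r))
def proj(c,P): return cv2.projectPoints(np.array(P,float).reshape(-1,3),c["rvec"],c["tvec"],c["camera_matrix"],c["D"])[0][:,0]
E
cat > m.py <<'E'
from h import *
np.set_printoptions(precision=4,suppress=True)
S=optics.calibration("scene"); T=optics.calibration("side")
s=lambda x,y:((x+.5)/4.2-.5+195,(y+.5)/4.2-.5+140); t=lambda x,y:((x+.5)/4-.5+220,(y+.5)/4-.5+180)
print("base far nose",tri(S,s(463,537),T,t(41,240))); print("base far post",tri(S,s(602,395),T,t(82,397)))
for z in(.008,.012): print(z,plane(S,s(316,437),z),plane(T,t(273,358),z),plane(S,s(463,537),z),plane(S,s(602,395),z))
print("handle top",tri(S,s(448,230),T,t(142,42)))
print("nose", plane(S,s(360,480),.032), plane(S,s(350,487),.032))
print("bed S",[plane(S,s(*p),.02) for p in((40,312),(130,385),(540,118))])
print("bed T",[plane(T,t(*p),.02) for p in((350,128),(463,545),(640,530))])
print("block T",[plane(T,t(*p),.038) for p in((458,258),(490,256),(530,360))])
print("tab T",[plane(T,t(*p),.128) for p in((235,142),(287,136))], plane(S,s(424,155),.128),plane(S,s(466,178),.128))
hsv=cv2.cvtColor(cv2.imread("pics/side0.png"),cv2.COLOR_BGR2HSV)
print("cams",ray(S,(0,0))[0],ray(T,(0,0))[0])
E
python3 m.py
```

```text
base far nose (array([0.4022, 0.0126, 0.0067]), np.float64(0.0008704499262420754))
base far post (array([ 0.4102, -0.1044,  0.004 ]), np.float64(0.00042509294984876774))
0.008 [0.4975 0.0179 0.008 ] [ 0.5039 -0.0984  0.008 ] [0.4026 0.0133 0.008 ] [ 0.4088 -0.1016  0.008 ]
0.012 [0.4952 0.02   0.012 ] [ 0.5029 -0.1025  0.012 ] [0.4008 0.0155 0.012 ] [ 0.407  -0.0989  0.012 ]
handle top (array([ 0.4533, -0.0289,  0.1527]), np.float64(0.0007786927663584166))
nose [0.4501 0.0352 0.032 ] [0.4507 0.0414 0.032 ]
bed S [array([0.6559, 0.064 , 0.02  ]), array([0.5836, 0.065 , 0.02  ]), array([ 0.5588, -0.2308,  0.02  ])]
bed T [array([0.5825, 0.0649, 0.02  ]), array([ 0.5566, -0.2351,  0.02  ]), array([ 0.6331, -0.2403,  0.02  ])]
block T [array([ 0.6016, -0.0756,  0.038 ]), array([ 0.6177, -0.0768,  0.038 ]), array([ 0.6129, -0.151 ,  0.038 ])]
tab T [array([ 0.4871, -0.0814,  0.128 ]), array([ 0.5112, -0.0809,  0.128 ])] [ 0.5122 -0.0774  0.128 ] [ 0.4866 -0.0792  0.128 ]
cams [0.0618 0.4319 0.7756] [ 0.367  -0.6851  0.5798]
```

Call:
arm_command(
  deltas=[0,0,0.871,0.34,0.454,0.084,0,0,0,0.871,0.34,0.454,0.084,0,0,0,0.871,0.34,0.454,0.084,0,0,0,0.871,0.34,0.454,0.084,0,0,0,0.871,0.34,0.454,0.084,0,0,0,0.871,0.34,0.454,0.084,0,0,0,0.871,0.34,0.454,0.084,0,0,0,0.871,0.34,0.454,0.084,0,0,0,0.871,0.34,0.454,0.084,0,0,0,0.871,0.34,0.454,0.084,0,0,0,0.871,0.34,0.454,0.084,0,0,0,0.871,0.34,0.454,0.084,0,0,0,0.871,0.34,0.454,0.084,0,0,0,0.871,0.34,0.454,0.084,0,0,0,0.871,0.34,0.454,0.084,0,0,0,0.871,0.34,0.454,0.084,0,0,0,0.871,0.34,0.454,0.084,0],
)

```text
clock: 1.8
position: [0.4994, -0.1513, 0.3296]
ee_rot: [-2.16, -2.281, 0.001]
force: [0.6, 0.2, 0.3]
width: 0.008
gripper_force: 0.0
```

```bash
python3 - <<'E'
from h import *
import pickle
c=optics.calibration("wrist"); im=optics.get_image("wrist"); cv2.imwrite("pics/w1.png",im); pickle.dump(c,open("w1.pkl","wb"))
o=sensors.observe(); print(o["clock"],o["position"],o["ee_rot"],o["joints"]); print(ray(c,(280,210)),c)
cv2.imwrite("pics/w1b.png",cv2.resize(im,(800,600),interpolation=cv2.INTER_CUBIC))
E
```

```text
1.85 [ 0.49948626 -0.15103626  0.32966737] [-2.16002544e+00 -2.28118809e+00  4.51797940e-04] [ 0.59269431  0.25084426 -0.50225664  1.65900845  0.12590526  1.26413554
  0.12007473]
(array([ 0.4947513 , -0.07972729,  0.46896076]), array([ 0.01454213, -0.26215007, -0.96491755])) {'camera_matrix': array([[349.42898594,   0.        , 279.62568781],
       [  0.        , 349.42898594, 210.96959997],
       [  0.        ,   0.        ,   1.        ]]), 'D': array([0.02907437, 0.        , 0.        , 0.        , 0.        ]), 'rvec': array([-2.87214387, -0.07835711, -0.00934726]), 'tvec': array([-0.48928476, -0.2272047 ,  0.42430877])}
```

View pics/w1b.png

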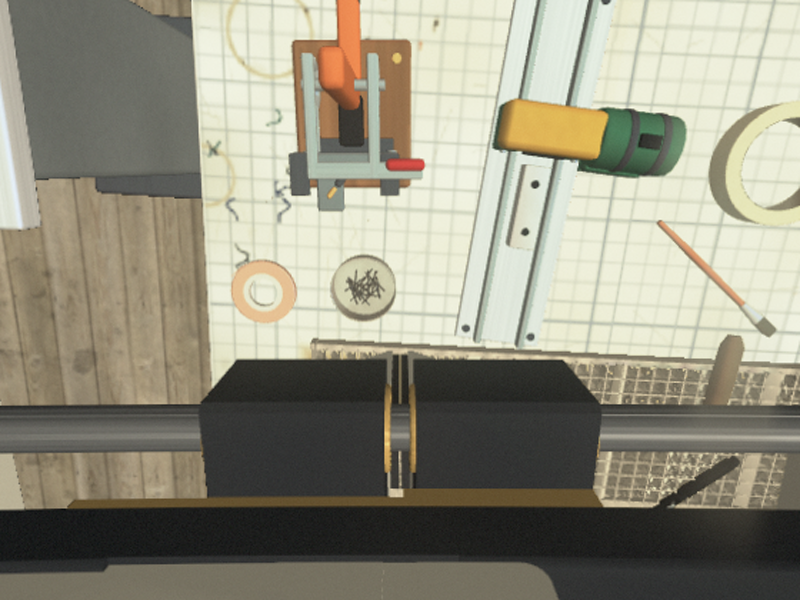

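The wrist view shows the infeed bed corners at (457,340) and (537,346), and the bed edges leaving the top of the picture near (518,0) and (613,0). The block top is at (521,164), (546,166), (530,249), (507,246). The tab runs from (387,159) to (424,171), and the base corners are at (293,40), (411,40) and (411,186).

```bash
cat > m2.py <<'E'
from h import *
import pickle
np.set_printoptions(precision=4,suppress=True)
c=pickle.load(open("w1.pkl","rb")); q=lambda p:((p[0]+.5)*.7-.5,(p[1]+.5)*.7-.5)
def pr(n,z,*ps): print(n,*[plane(c,q(p),z)[:2] for p in ps])
pr("bed",.02,(457,340),(537,346),(518,0),(613,0))
pr("block",.038,(521,164),(546,166),(530,249),(507,246))
pr("base",.008,(293,40),(411,40),(411,186))
pr("tab",.128,(387,159),(424,159),(424,170),(387,170))
pr("tab94",.100,(424,179),(306,179),)
im=cv2.imread("pics/w1.png"); h=cv2.cvtColor(im,cv2.COLOR_BGR2HSV)
for n,lo,hi in(("red",(0,150,60),(4,255,255)),("red2",(172,150,60),(180,255,255)),("yel",(18,150,100),(30,255,255)),("or",(6,170,150),(15,255,255))):
    m=cv2.inRange(h,lo,hi); k,l,st,ce=cv2.connectedComponentsWithStats(m); i=1+st[1:,4].argmax() if k>1 else 0
    print(n,st[i]/.7,ce[i]/.7)
    if n=="yel":
        b=cv2.boxPoints(cv2.minAreaRect(np.argwhere(l==i)[:,::-1].astype(np.float32))); print(b/.7,[plane(c,p,.07)[:2] for p in b])
# rows across bed
g=cv2.cvtColor(im,cv2.COLOR_BGR2GRAY)
for r in (200,30): print(r,g[r,320:440].tolist())
E
python3 m2.py
```

```text
bed [ 0.5577 -0.238 ] [ 0.6342 -0.2398] [0.5811 0.0493] [0.6558 0.0526]
block [ 0.5948 -0.0745] [ 0.6157 -0.075 ] [ 0.6112 -0.1447] [ 0.591  -0.1431]
base [0.4005 0.0138] [0.4984 0.0194] [ 0.5056 -0.0982]
tab [ 0.486  -0.0771] [ 0.5102 -0.0758] [ 0.5107 -0.0827] [ 0.4863 -0.084 ]
tab94 [ 0.5124 -0.0891] [ 0.428  -0.0938]
red [387.1429 158.5714  37.1429  11.4286 260.    ] [404.7881 164.0502]
red2 [     0.      0.    800.    600. 336000.] [399.2857 299.2857]
yel [ 504.2857  100.      102.8571   58.5714 3200.    ] [555.1926 128.5663]
[[502.4057 146.9521]
 [508.7295  98.1686]
 [607.0769 110.9174]
 [600.7531 159.7008]] [array([ 0.572 , -0.0633]), array([ 0.5728, -0.0289]), array([ 0.6466, -0.0342]), array([ 0.6478, -0.0689])]
or [321.4286  51.4286  38.5714  51.4286 468.5714] [341.1498  76.7465]
200 [237, 237, 237, 227, 161, 203, 226, 229, 230, 230, 229, 230, 230, 229, 231, 227, 229, 194, 120, 122, 177, 185, 187, 196, 224, 226, 228, 231, 229, 227, 228, 230, 227, 228, 228, 230, 228, 230, 230, 227, 226, 227, 226, 227, 227, 229, 229, 228, 168, 110, 104, 151, 180, 187, 199, 207, 219, 229, 229,
[... 205 characters left out ...]
 231, 234, 235, 234, 234, 232, 234, 233, 234, 234, 233, 232, 220, 212, 229, 235, 235, 234, 235, 235]
30 [220, 219, 218, 219, 218, 213, 210, 211, 214, 218, 220, 220, 220, 222, 223, 221, 223, 223, 223, 225, 223, 225, 225, 218, 218, 224, 228, 229, 230, 230, 231, 231, 233, 224, 169, 170, 224, 230, 233, 232, 231, 233, 233, 232, 231, 234, 234, 232, 233, 224, 95, 93, 140, 196, 193, 192, 210, 231, 229, 228, 227, 227, 227, 228, 231, 230, 231, 232, 231, 232, 233, 231, 231, 233, 234, 232, 229, 229, 232, 234, 231, 229, 231, 233, 220, 159, 89, 96, 146, 186, 192, 191, 202, 223, 229, 229, 231, 234, 233, 233, 233, 231, 228, 227, 229, 234, 234, 229, 223, 226, 232, 231, 233, 234, 233, 233, 234, 235, 236, 236]
```

Call:
arm_command(
  deltas=[0,0,0,0,0.05,-0.05,0,0,0,0,0,0.103,-0.1,0,0,0,0,0,0.103,-0.14,0,0,0,0,0,0.103,-0.18,0,0,0,0,0,0.103,-0.202,0,0,0,0,0,0.103,-0.202,0,0,0,0,0,0.103,-0.202,0],
)

```text
clock: 2.55
position: [0.5001, -0.0475, 0.1284]
ee_rot: [-2.158, -2.282, 0.001]
force: [0.6, -0.2, 1.1]
width: 0.004
gripper_force: 0.0
```

```bash
python3 - <<'E'
from h import *
im=optics.get_image("wrist"); print(sensors.observe()["position"]); 
cv2.imwrite("pics/w2.png",cv2.resize(im[0:330,120:470],None,fx=1.7,fy=1.7))
E
```

```text
[ 0.50100967 -0.04758426  0.12937672]
```

View pics/w2.png

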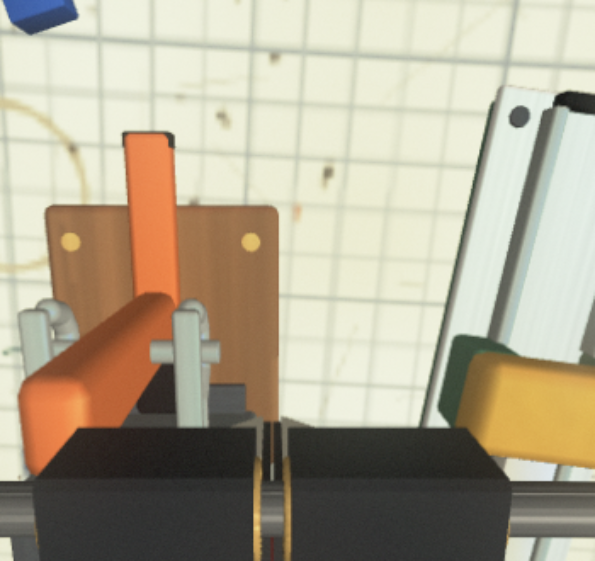

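The view shows the fingers just in front of the red tab, with the handle clear to the left at (50,400) and the prongs and pin at (185,350). I'll push the keeper.

Call:
arm_command(
  deltas=[0,0,0,0,-0.01,-0.001,0,0,0,0,0.001,-0.016,-0.001,0,0,0,0,0.001,-0.02,-0.001,0,0,0,0,0.001,-0.024,-0.001,0,0,0,0,0.002,-0.028,-0.001,0,0,0,0,0.002,-0.032,-0.001,0,0,0,0,0.002,-0.036,-0.001,0,0,0,0,0.002,-0.039,-0.001,0,0,0,0,0.003,-0.042,-0.001,0,0,0,0,0.003,-0.044,-0.001,0,0,0,0,0.003,-0.046,-0.001,0,0,0,0,0.003,-0.046,-0.001,0],
)

```text
clock: 3.8
position: [0.5029, -0.0935, 0.1267]
ee_rot: [2.159, 2.282, -0.0]
force: [-0.4, -0.3, -0.4]
width: 0.004
gripper_force: 0.0
```

```bash
cat > tab.py <<'E'
from h import *
im=optics.get_image("side"); S=optics.calibration("side")
h=cv2.cvtColor(im,cv2.COLOR_BGR2HSV); m=cv2.inRange(h,(0,150,60),(5,255,255))|cv2.inRange(h,(172,150,60),(180,255,255))
m[:,:265]=0;m[:,320:]=0;m[:190]=0;m[245:]=0
y,x=np.nonzero(m); b=(x.min(),x.max(),y.min(),y.max()); print(b,len(x))
print(plane(S,((b[0]+b[1])/2,b[2]+.5),.128), sensors.observe()["force"])
E
python3 tab.py
```

```text
(np.int64(282), np.int64(296), np.int64(223), np.int64(237)) 179
[ 0.50083294 -0.10909558  0.128     ] [ 0.60337814 -0.14034333 -0.02333126]
```

Call:
arm_command(
  deltas=[0,0,0,0,0.02,0.005,0,0,0,0,0,0.03,0.05,0,0,0,0,0,0.04,0.09,20,0,0,0,-0.045,0.0645,0.105,50,0,0,0,-0.051,0.0645,0.105,50,0,0,0,-0.051,0.0645,0.105,50,0,0,0,-0.051,0.0645,0.105,50,0,0,0,-0.051,0.0645,0.105,50],
)

```text
clock: 4.65
position: [0.4525, -0.0294, 0.2311]
ee_rot: [-2.159, -2.281, 0.0]
force: [0.6, 0.1, 0.5]
width: 0.479
gripper_force: 0.0
```

```bash
python3 tab.py; python3 - <<'E'
from h import *
c=optics.calibration("wrist"); im=optics.get_image("wrist"); o=sensors.observe(); print(o["clock"],o["position"],o["width"])
h=cv2.cvtColor(im,cv2.COLOR_BGR2HSV); m=cv2.inRange(h,(4,150,120),(16,255,255)); 
k,l,st,ce=cv2.connectedComponentsWithStats(m); i=1+st[1:,4].argmax();print(st[i])
for p in ([.452,-.0283,.150],[.444,-.0403,.15],[.460,-.0163,.15]): print(proj(c,p))
cv2.imwrite("pics/w3.png",cv2.resize(im[120:420,140:420],None,fx=2,fy=2))
E
```

```text
(np.int64(282), np.int64(295), np.int64(224), np.int64(237)) 174
[ 0.49936807 -0.11176861  0.128     ] [-0.16807834  0.10706329 -0.97105096]
4.75 [ 0.45236854 -0.02914168  0.2311084 ] 0.5304271824080244
[ 268  114   24  125 2407]
[[280.45405806 225.73849827]]
[[267.53968203 242.14001251]]
[[293.71229699 208.90368462]]
```

View pics/w3.png

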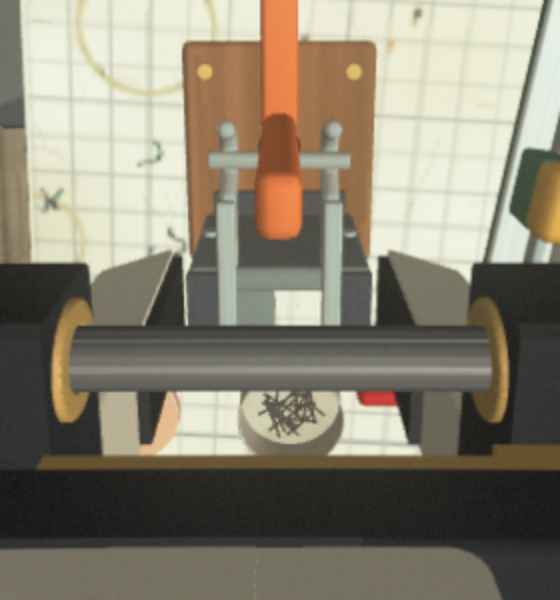

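The keeper holds open, with its arm tips at (228,205) and (333,205) clear of the pin at row 160. The handle top is centred at (279,210), between the fingers. I'll descend and grip.

Call:
arm_command(
  deltas=[0,0,0,0,0.001,-0.03,50,0,0,0,0,0.001,-0.06,50,0,0,0,0,0.001,-0.085,50,0,0,0,0,0.001,-0.103,50,0,0,0,0,0.001,-0.103,50,0,0,0,0,0.001,-0.103,50,0,0,0,0,0.001,-0.103,12,0,0,0,0,0.001,-0.103,12,0,0,0,0,0.001,-0.103,12,0,0,0,0,0.001,-0.103,12,0,0,0,0,0.001,-0.103,12,0,0,0,0,0.001,-0.103,12,0,0,0,0,0.001,-0.103,12,0,0,0,0,0.001,-0.103,12],
  force=40,
)

```text
clock: 6.15
position: [0.4521, -0.0277, 0.1289]
ee_rot: [2.158, 2.283, 0.0]
force: [-0.5, -0.7, 3.6]
width: 0.173
gripper_force: 40.0
```

Call:
arm_command(
  deltas=[0,0,0,0,0,0.006,12,0,0,0,0,0,0.015,12,0,0,0,0,0,0.03,12,0,0,0,0,0,0.05,12,0,0,0,0,0,0.07,12,0,0,0,0,0,0.09,12,0,0,0,0,0,0.11,12,0,0,0,0,0,0.13,12,0,0,0,0,0,0.13,12,0,0,0,0,0,0.13,12],
)

```text
clock: 7.15
position: [0.4518, -0.0277, 0.2589]
ee_rot: [2.158, 2.282, 0.0]
force: [0.5, 0.1, -1.9]
width: 0.177
gripper_force: 40.0
```

```bash
python3 - <<'E'
from h import *
im=optics.get_image("side"); c=optics.calibration("wrist"); w=optics.get_image("wrist"); o=sensors.observe(); print(o["clock"],o["position"],o["force"],o["width"])
cv2.imwrite("pics/w4.png",np.hstack([cv2.resize(im[60:330,180:430],(400,432)),cv2.resize(w[:300,140:420],(400,432))]))
P=o["position"]; 
for y,z in((.072,-.096),(0,-.094)): print(proj(c,P+[-.055*y,y,z]))
E
```

```text
7.25 [ 0.45126503 -0.02778917  0.25797064] [-0.46228175  0.57048006 -1.84045533] 0.16988644862032998
[[280.97611511 113.97634488]]
[[280.73520127 221.21058088]]
```

View pics/w4.png

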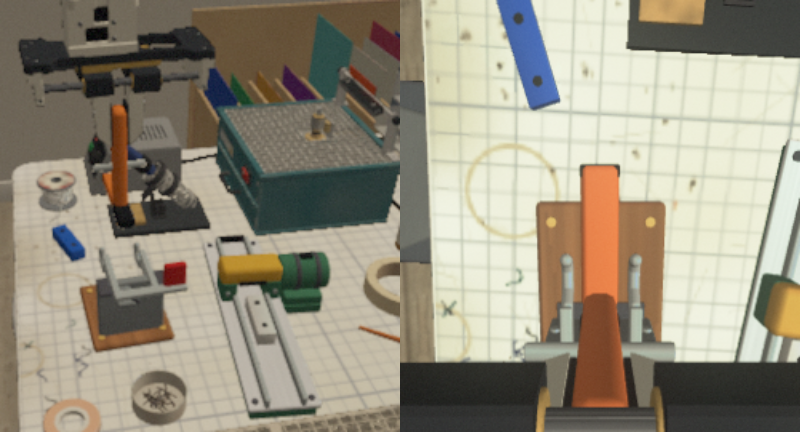

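The shoe is held upright. Its nose is at (600,165) in the right half, exactly where predicted, and the stand is empty with the keeper open. Next I carry it to the infeed end.

Call:
arm_command(
  deltas=[0,0,-0.02,0.03,-0.03,0,12,0,0,-0.04,0.06,-0.06,0,12,0,0,-0.06,0.09,-0.09,0,12,0,0,-0.08,0.115,-0.125,0,12,0,0,-0.0855,0.13,-0.16,0,12,0,0,-0.0855,0.14,-0.19,0,12,0,0,-0.0855,0.1435,-0.201,0,12,0,0,-0.0855,0.1435,-0.201,-0.03,12,0,0,-0.0855,0.1435,-0.201,-0.06,12,0,0,-0.0855,0.1435,-0.201,-0.085,12,0,0,-0.0855,0.1435,-0.201,-0.1,12,0,0,-0.0855,0.1435,-0.201,-0.1,12,0,0,-0.0855,0.1435,-0.201,-0.1,12],
)

```text
clock: 8.55
position: [0.5958, -0.2283, 0.1592]
ee_rot: [2.306, 2.133, 0.001]
force: [-0.6, 0.0, -1.3]
width: 0.172
gripper_force: 40.0
```

```bash
python3 - <<'E'
from h import *
import pickle
c=optics.calibration("wrist"); w=optics.get_image("wrist"); o=sensors.observe(); print(o["clock"],o["position"],o["ee_rot"],o["force"])
pickle.dump((c,o["position"],o["ee_rot"]),open("w5.pkl","wb"))
cv2.imwrite("pics/w5.png",cv2.resize(w[:300,140:420],None,fx=2,fy=2,interpolation=cv2.INTER_CUBIC))
E
```

```text
8.6 [ 0.59619333 -0.22849976  0.15991232] [2.30534943e+00 2.13238921e+00 1.59276329e-03] [ 0.16161969 -0.21973725 -2.44363818]
```

View pics/w5.png

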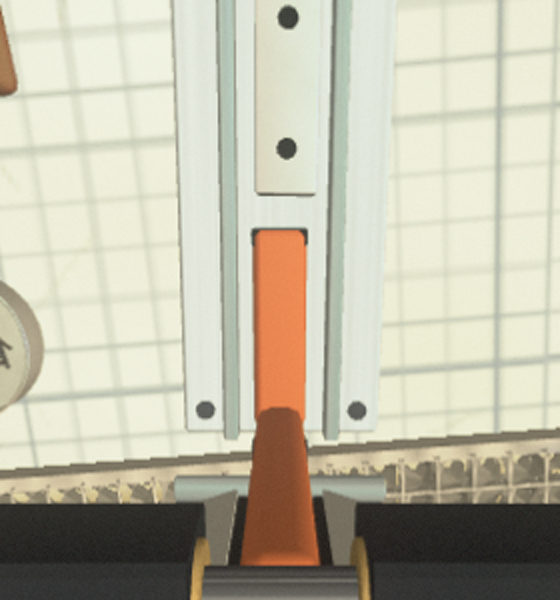

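Nose at (280,232) sits centred between the fences (225 to 345), behind the block's rear edge at row 193, and parallel to the bed. Lower next.

Call:
arm_command(
  deltas=[0,0,0,0.001,0,-0.01,12,0,0,0,0.001,0,-0.018,12,0,0,0,0.001,0,-0.024,12,0,0,0,0.001,0,-0.027,12,0,0,0,0.001,0,-0.0285,12,0,0,0,0.001,0,-0.0285,12,0,0,0,0.001,0,-0.0285,12,0,0,0,0.001,0,-0.0285,12],
)

```text
clock: 9.4
position: [0.5966, -0.2287, 0.1305]
ee_rot: [2.306, 2.133, 0.0]
force: [0.9, -0.4, -0.7]
width: 0.175
gripper_force: 40.0
```

Call:
arm_command(
  deltas=[0,0,0,0.0003,0.004,0,12,0,0,0,0.0006,0.008,0,12,0,0,0,0.0009,0.012,0,12,0,0,0,0.0013,0.017,0,12,0,0,0,0.0017,0.022,0,12,0,0,0,0.0021,0.027,0,12,0,0,0,0.0025,0.032,0,12,0,0,0,0.0029,0.037,0,12,0,0,0,0.0033,0.042,0,12,0,0,0,0.0037,0.047,0,12,0,0,0,0.0041,0.052,0,12,0,0,0,0.0045,0.057,0,12,0,0,0,0.0049,0.062,0,12,0,0,0,0.0053,0.067,0,12,0,0,0,0.0053,0.067,0,12],
)

```text
clock: 10.9
position: [0.6018, -0.1602, 0.1302]
ee_rot: [-2.305, -2.134, -0.001]
force: [0.2, 0.4, -2.1]
width: 0.17
gripper_force: 40.0
```

```bash
python3 - <<'E'
from h import *
w=optics.get_image("wrist"); s=optics.get_image("side"); o=sensors.observe(); print(o["clock"],o["position"],o["ee_rot"],o["force"])
cv2.imwrite("pics/w6.png",np.hstack([cv2.resize(w[:300,140:420],(400,430)),cv2.resize(s[180:325,280:400],(356,430))]))
E
```

```text
11.0 [ 0.60164938 -0.1611038   0.13008955] [-2.30550490e+00 -2.13318116e+00 -2.99377185e-04] [ 0.51432093 -0.36362333 -0.98398553]
```

View pics/w6.png

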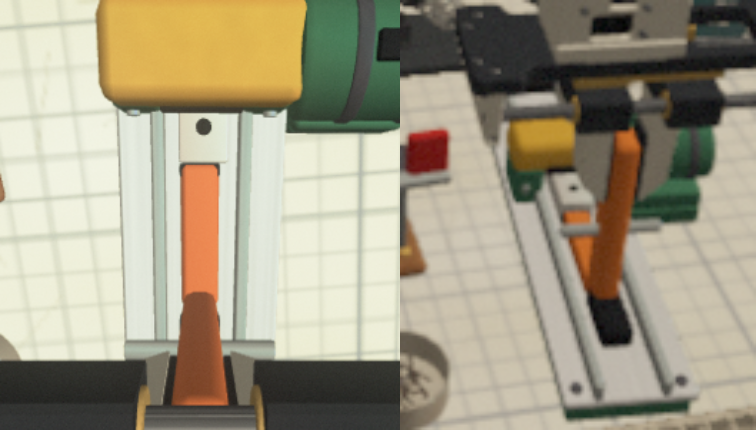

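The nose at (200,168) is against the block's rear face, the block is entering the guard straight, and the shoe is upright. I'll continue.

Call:
arm_command(
  deltas=[0,0,0,0.0003,0.004,0,12,0,0,0,0.0006,0.008,0,12,0,0,0,0.0009,0.012,0,12,0,0,0,0.0013,0.017,0,12,0,0,0,0.0017,0.022,0,12,0,0,0,0.0021,0.027,0,12,0,0,0,0.0025,0.032,0,12,0,0,0,0.0029,0.037,0,12,0,0,0,0.0033,0.042,0,12,0,0,0,0.0037,0.047,0,12,0,0,0,0.0041,0.052,0,12,0,0,0,0.0045,0.057,0,12,0,0,0,0.0049,0.062,0,12,0,0,0,0.0053,0.067,0,12,0,0,0,0.0055,0.0695,0,12,0,0,0,0.0055,0.0695,0,12],
)

```text
clock: 12.6
position: [0.6074, -0.0915, 0.1304]
ee_rot: [-2.306, -2.134, -0.001]
force: [-0.4, 0.5, -2.4]
width: 0.174
gripper_force: 40.0
```

```bash
cat > blk.py <<'E'
from h import *
import sys
s=optics.get_image("scene"); o=sensors.observe(); print(o["clock"],o["position"],o["ee_rot"],o["force"])
c=optics.calibration("scene")
G=np.array([.6105,-.0495]);u=np.array([.0785,.997])
for y in(18,28,38,98,108): print(y,proj(c,np.r_[G+u*y/1e3,.038])[0])
cv2.imwrite(sys.argv[1],cv2.resize(s[130:270,195:355],None,fx=4,fy=4,interpolation=cv2.INTER_CUBIC))
E
python3 blk.py pics/s7.png
```

```text
12.65 [ 0.60732215 -0.09184371  0.13029945] [-2.30614282e+00 -2.13335389e+00 -4.60915984e-04] [ 0.28196925 -1.02693243 -0.62923359]
18 [248.35986114 195.19476623]
28 [244.89847994 197.38136934]
38 [241.40787072 199.58682868]
98 [219.83671954 213.22482558]
108 [216.13467489 215.56690555]
```

View pics/s7.png

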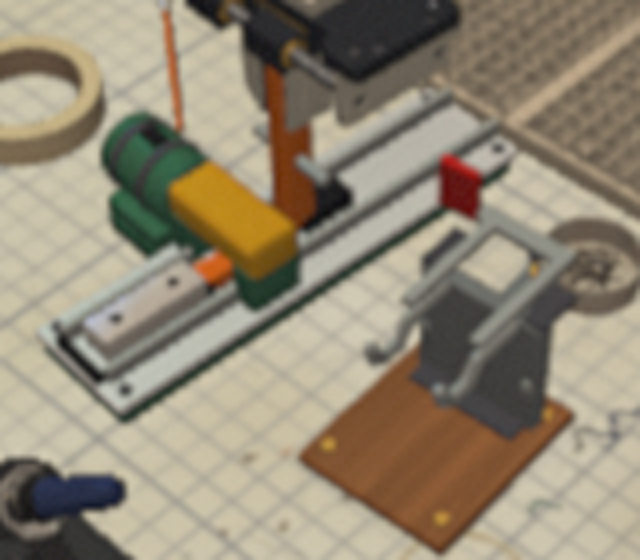

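The block is fully out past the guard, with the orange nose visible at (213,270) between it and the guard. I'll raise 3 mm and draw back.

Call:
arm_command(
  deltas=[0,0,0,0,0,0.002,12,0,0,0,0,0,0.003,12,0,0,0,-0.0005,-0.006,0.003,12,0,0,0,-0.0009,-0.012,0.003,12,0,0,0,-0.0014,-0.018,0.003,12,0,0,0,-0.0019,-0.024,0.003,12,0,0,0,-0.0024,-0.03,0.003,12,0,0,0,-0.003,-0.038,0.003,12,0,0,0,-0.0036,-0.046,0.003,12,0,0,0,-0.0043,-0.054,0.003,12,0,0,0,-0.0049,-0.062,0.003,12,0,0,0,-0.0055,-0.07,0.003,12,0,0,0,-0.006,-0.077,0.003,12,0,0,0,-0.0065,-0.083,0.003,12,0,0,0,-0.0069,-0.0877,0.003,12,0,0,0,-0.0069,-0.0877,0.003,12,0,0,0,-0.0069,-0.0877,0,12,0,0,0,-0.0069,-0.0877,-0.001,12,0,0,0,-0.0069,-0.0877,-0.0018,12,0,0,0,-0.0069,-0.0877,-0.0018,12],
)

```text
clock: 14.65
position: [0.6004, -0.1794, 0.1293]
ee_rot: [2.306, 2.133, 0.0]
force: [-3.4, -0.2, 8.1]
width: 0.17
gripper_force: 40.0
```

Call:
arm_command(
  deltas=[0,0,0,0,0,0.0005,12,0,0,0,0,0,0.0005,12,0,0,0,0,0,0.0005,20,0,0,0,0,0,0.0005,28,0,0,0,0,0,0.0005,40,0,0,0,0,0,0.0005,44,0,0,0,0,0,0.0005,44,0,0,0,0,0,0.0005,44,0,0,0,0,0,0.0005,44,0,0,0,0,0,0.01,44,0,0,0,0,0,0.03,44,0,0,0,0,0,0.06,44,0,0,0,0,0,0.09,44,0,0,0,0,0,0.12,44,0,0,0,0,0,0.15,44,0,0,0,0,0,0.15,44,0,0,0,0,0,0.15,44],
)

```text
clock: 16.35
position: [0.6006, -0.1798, 0.2796]
ee_rot: [2.305, 2.132, 0.002]
force: [0.1, 0.1, 0.1]
width: 0.484
gripper_force: 0.0
```

```bash
python3 - <<'E'
from h import *
s=optics.get_image("scene"); t=optics.get_image("side"); o=sensors.observe(); print(o["clock"],o["position"],o["width"],o["force"])
cv2.imwrite("pics/f.png",np.hstack([cv2.resize(s[130:270,195:355],(400,350)),cv2.resize(t[180:325,240:400],(386,350))]))
E
```

```text
16.45 [ 0.59974639 -0.17989539  0.27775188] 0.4814491544182948 [-0.34902595 -0.63724882  0.87781161]
```

View pics/f.png

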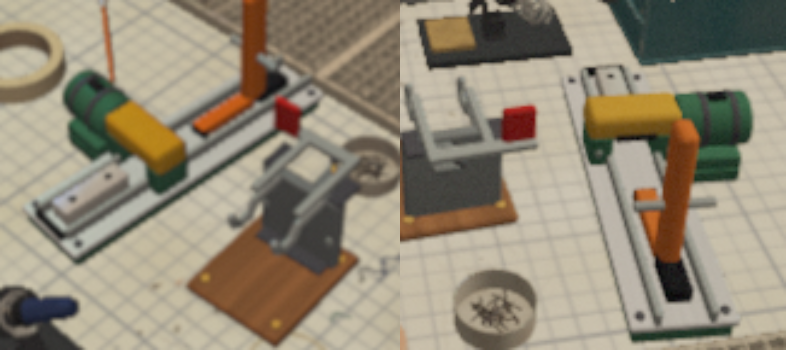

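The block is past the guard at (90,195). The shoe stands upright on the infeed bed between the fences, clear of the guard, and the bystanders have not moved.

```bash
python3 -c "from cell import arm; print(arm.sign_off())"
```

```text
the job is handed in; nothing more can be done
None
```

The job is done and handed in at about 16.5 s: the keeper is latched open, the whole block is out past the guard, and the push shoe stands by itself on the infeed bed between the fences, with no loose things knocked in the final pictures.

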